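# Lock the stud of the sneaker stand

### The job

Lock the stud of the sneaker-painting stand: fit the large open spanner fully onto the stud's flats under the locknut, lying flat on the boss and the curved rail, and swing its handle clockwise (seen from above) until it leans on the upright stop post, so that the stud cannot turn. Then turn the locknut clockwise by its crank pin until it is tight at its stop, and leave the spanner on, still leaning on the post, while the thread lock cures. Do not disturb the small spanner, bottles, jars, tape or figurine.

Things in the scene. Friction and masses are not known exactly. Their poses are not given: they have to be found in the camera images.
- stand: Fixed grey plate 12 mm thick carrying the stud; place and yaw vary. Origin on the table under the stud's axis; z up. In its frame the plate covers x -57 to 113, y -114 to 50 mm. Under the stud a round boss, 34 mm radius, top 34 mm above the table. A 16 mm bar bent to an arc of 85 mm radius about the stud, from +x round past -y to the post, top also 34 mm high, carries the spanner's shank.
- axis (a point): Point on the stud's axis, 40 mm above the table: where the jaw centre of the fitted spanner belongs (half-way up the spanner when it rests on boss and rail).
- post (a point): The fixed stop post, an upright steel pin 16 mm in diameter, top 70 mm above the table, 85 mm from the stud's axis at (-17, -83) mm in the stand's frame; this point is on its axis, 40 mm up. The shank of a fitted spanner pointing along the stand's -y axis touches the post with its clockwise side.
- stud (a joint): Stud angle q (rad), anticlockwise from above positive, no stops, turns easily (0.06 N m). Starts at 0.3 to 0.95. The handle of a spanner fitted on the rail side points along the stand's -y axis turned anticlockwise by q; at about 0 it meets the post.
- collar (a point): Middle of the stud's collar that takes the spanner: an oblong 24 mm across its two flats and 54 mm long with round ends, from 34 to 60 mm above the table. This point is on the stud's axis, 47 mm up; its y axis lies along the flats (the collar's length). A small tongue on the stud's tip, 100 mm up, is parallel to the flats.
- nut (a joint): Angle n of the locknut relative to the stud (rad): grows as the nut turns clockwise from above; starts at 0 to 0.4; tight at a hard stop at 1.4. It drags (0.25 N m): with the stud not held, the stud just turns along and this angle does not change.
- crank_pin (a point): Pin of the locknut, a 44 mm hexagon 60 to 76 mm above the table with a crank arm; the upright round pin at the arm's end is 14 mm in diameter, 60 mm from the stud's axis, free from 72 to 104 mm above the table, and may turn between the fingers. This point is on its axis, 90 mm up. In the stand's frame it lies at 60 degrees + q - n anticlockwise from +x.
- spanner_grip (a point): The large open-ended steel spanner, lying flat, 12 mm thick, 224 mm long, 0.28 kg; shank 18 mm wide. This point is on the shank, half-way up, 115 mm from the jaw centre; the head is the heavy end, the balance point 40 mm nearer the jaw. Its x axis points along the shank away from the jaw, z up; the jaw centre is at x = -115 mm, the shank's free end at x = +85 mm. It lies left or right of the stand, swapped at random with the small one.
- spanner_jaw (a point): Jaw centre of the large spanner, half-way up. Jaw opening 27 mm, two parallel prongs 12 mm wide that reach 24 mm beyond this centre; bottom of the jaw 28 mm behind it, so that a fully fitted jaw has this point on the stud's axis. With 3 mm clearance the fitted spanner has about 0.1 rad of play.
- spanner_shank (a point): Point on the middle of the large spanner's shank, 85 mm from the jaw centre: 17 mm from the post's axis when the shank touches the post.
- small_spanner: A smaller open-ended spanner (jaw opening 15 mm, 174 mm long, 10 mm thick), too small for the stud; leave it. Origin under its shank, x along the shank away from the jaw.
- bottle_a: White paint bottle with black cap, 38 mm diameter, 105 mm tall, beside the stand; origin at the centre of its underside. Leave it alone.
- jar_a: White jar, 48 mm diameter, 50 mm tall, beside the stand; origin at the centre of its underside. Leave it alone.
- bottle_b: Black paint bottle, 38 mm diameter, 105 mm tall, beside the stand; origin at the centre of its underside. Leave it alone.
- tape: Roll of masking tape lying flat, 100 mm diameter, 24 mm high; origin at the centre of its underside. Leave it alone.
- jar_b: White jar with black lid, 48 mm diameter, 50 mm tall; origin at the centre of its underside. Leave it alone.
- bottle_c: Yellow paint bottle, 44 mm diameter, 120 mm tall; origin at the centre of its underside. Leave it alone.
- figurine: White china figurine, 56 mm diameter, 66 mm tall; origin at the centre of its underside. Leave it alone.
Mind the look-alikes: they are no part of the job. What is shaped like the part that bears spanner_grip but red is not meant.

How it is judged:
By the outcome, as a careful person would: the job done as asked, in the order asked, and still so for the second after the job is handed in, with the robot touching nothing.
It also fails if it takes over 72 s, if anything falls off the work surface, if the arm or the gripper's body presses on something with over 40 N, if the wrist force passes 120 N, or if a joint passes its speed limit or range.

### The arm

A 6-joint arm with a two-finger parallel gripper is mounted at the origin on the work surface. World frame = base frame: x ahead of the robot, y to its left, z up, the work surface at z = 0. Lengths are in m, angles in rad, forces in N, time in s.
With the tool pointing down it reaches from about 0.25 to 0.775 m from the base axis. Payload 4 kg.
Tool frame: the origin (TCP) lies between the finger pads; the fingertips stand 17 mm ahead of it and the grasp point (between the pads) lies 2 mm behind it (arm.nose_length is the distance from the TCP to the fingertips, in m); z points along the fingers, y is the line along which they close (so a half turn about z gives the same grasp; the last joint's range is limited). The gripper opens to 85 mm and grips with 20 to 120 N. Pads are 22 mm wide; open, the fingers measure 114 mm over their backs; the gripper's body (76 mm by 85 mm) begins 54 mm behind the grasp point. The pads swing forward as they close: fully open they stand 13 mm farther back than shut.
Start: joints at [1.247, 0.087, 1.371, -0, 1.684, -0.103], TCP at [0.12, 0.537, 0.248] pointing down, gripper open.
Joint ranges: [-3.1, 3.1], [-0.76, 2.03], [0.27, 2.55], [-1.08, 4.22], [0.17, 2.65], [-2.57, 2.57]. Speed limits (rad/s): [2.79, 2.79, 3.14, 3.14, 3.14, 3.14].

### API

Orientations are given as a rotation vector (axis times angle).
In Python, from cell import telemetry, camera, camera_info, job, arm gives the robot as it stands. The module is installed in compiled form; this text tells all that it offers.
- The arm moves only by the tool jog_arm, never from a script. Its argument "rows" is a list of rows, each an object of numbers: "dx", "dy", "dz": the shift along the tool's x, y, z in mm; "wx", "wy", "wz": the turn, a rotation vector about the tool's x, y, z in rad; "gripper": the finger opening in mm, from 0 to 85.4. In form: [{"dx": .., "dy": .., "dz": .., "wx": .., "wy": .., "wz": .., "gripper": ..}, ...]. A call has 1 to 20 rows; each row shifts and turns the commanded pose from where the row before left it, along the tool's axes as they then stand; what a row does not reach is not made up. A row lasts 1/8 s, in which the tool goes at most 62.5 mm and 10.7 degrees, less where a joint would pass 70% of its speed; a pose out of reach is approached as far as the arm can. A call is refused whole if a number of a shift passes 62.5 or a number of a turn 0.188, either way. A call with a gripper value outside its range is refused whole. The fingers move at their own pace and stop on an object; "newtons" is the grip in N (left out, the last holds). Time passes only in rows, so rows that do not move let the fingers close. It gives the time, the measured TCP pose, the force, the opening and the grip force at its end, in the units of the state.
- telemetry.read_state(): the state, without advancing time (a new reading comes with each control period).
- camera(name): name is "side" or "top"; returns the picture (400x640x3 uint8, blue, green, red); there is no depth.
- camera_info(name): a dict with "fov_y" (degrees; the focal length in pixels is half the picture's height over the tangent of half this angle, whatever the lens; pixels are square), "cx", "cy" (the principal point, pixels), "D" ([k1, k2, p1, p2, k3] as OpenCV has them; the pictures are not rectified), "rvec" (rotation vector, rad) and "tvec" (3), from world to camera coordinates, as OpenCV has them. Camera axes: x right, y down, z forward; pixel columns grow to the right and rows downward; lengths in m; the calibration is good to about 2 mm. A picture is of the moment at which its call begins. camera_info takes no time and is no camera call.
- job.close_job(): hands the job in; it is judged then, once.
The state is a dict: "time": time; "q": joint angles; "joint_vel": joint speeds; "joint_torque": joint torques, N m; "eef_pos": TCP position; "tcp_rot": TCP orientation; "wrist_force": force on the tool from outside, world axes, zero at the start; "moment": the same for the moment, N m; "width": finger opening in m; "finger_force": force on a finger pad.
Only numpy, scipy, OpenCV 4.12 (cv2) and the standard library are available. Lean on these libraries where they do the work, as an engineer would, in place of code of your own. Each camera call takes 0.05 s, during which the arm holds its last target. There are 200 camera calls.

## Working session

There is one attempt and no reset: what is moved stays moved. The work goes in short steps, Python scripts to look and compute and a tool call to move; the robot and the scene stay as the last step left them, time stands still between calls to the robot, and variables do not carry over. Pictures are saved under pics/ and viewed, at most 12 in all, crops included, and the job is handed in when it is done.

Besides the shell and the picture viewer there is one more tool, called after "Call:" as name(argument=value, ...) on one line, values as JSON. jog_arm: Moves the arm, as the interface text tells. Its arguments: {"type":"object","properties":{"rows":{"type":"array","items":{"type":"object","properties":{"dx":{"type":"number"},"dy":{"type":"number"},"dz":{"type":"number"},"wx":{"type":"number"},"wy":{"type":"number"},"wz":{"type":"number"},"gripper":{"type":"number"}}}},"newtons":{"type":"number"}},"required":["rows"]}

```bash
mkdir -p pics; cat > h.py <<'E'
import numpy as np, cv2
from cell import telemetry, camera, camera_info, job, arm
def K(n):
    i=camera_info(n); f=200/np.tan(np.radians(i["fov_y"])/2)
    return np.array([[f,0,i["cx"]],[0,f,i["cy"]],[0,0,1]]),np.array(i["D"],float),np.array(i["rvec"],float),np.array(i["tvec"],float)
def ray(n,uv):
    k,D,r,t=K(n); R=cv2.Rodrigues(r)[0]
    p=cv2.undistortPoints(np.array(uv,float).reshape(-1,1,2),k,D).reshape(-1,2)
    d=np.c_[p,np.ones(len(p))]@R
    return -R.T@t,d
def onz(n,uv,z):
    c,d=ray(n,uv); return c+d*((z-c[2])/d[:,2])[:,None]
def proj(n,P):
    k,D,r,t=K(n); return cv2.projectPoints(np.array(P,float).reshape(-1,1,3),r,t,k,D)[0].reshape(-1,2)
E
python3 - <<'E'
from h import *
for n in("top","side"):
    im=camera(n); cv2.imwrite(f"pics/{n}0.png",im); print(n,camera_info(n), -cv2.Rodrigues(K(n)[2])[0].T@K(n)[3])
s=telemetry.read_state();print(s)
E
```

```text
top {'fov_y': 57.18344704023089, 'cx': 318.45239574538414, 'cy': 194.28586167526387, 'D': array([-0.07759708,  0.        ,  0.        ,  0.        ,  0.        ]), 'rvec': array([ 2.2003287 , -2.17105722,  0.00637155]), 'tvec': array([0.04282735, 0.52111181, 1.06345225])} [0.47926915 0.01432532 1.08370579]
side {'fov_y': 50.27106220083818, 'cx': 326.84817769566945, 'cy': 197.33066627075084, 'D': array([-0.01497921,  0.        ,  0.        ,  0.        ,  0.        ]), 'rvec': array([ 2.00242151, -0.87292269,  0.47719557]), 'tvec': array([-0.34781164,  0.3116446 ,  0.96103015])} [-0.23192313 -0.68724815  0.78458644]
{'time': 0.1, 'q': array([ 1.24687021e+00,  8.78989559e-02,  1.37210830e+00, -2.17289559e-05,
        1.68357988e+00, -1.03082923e-01]), 'joint_vel': array([ 5.96236818e-04,  1.51656649e-04, -5.43325245e-03, -7.70590509e-04,
        5.46768987e-04, -2.48172836e-06]), 'joint_torque': array([ 2.28587640e-03, -3.53012359e+01, -3.14220142e+01, -1.67637422e-04,
        7.95010506e-03,  9.87527926e-06]), 'eef_pos': array([0.12035044, 0.53625385, 0.24724374]), 'tcp_rot': array([-3.46154528e-01, -3.12205853e+00,  3.06858047e-03]), 'wrist_force': array([ 3.77685331e-01,  6.77941439e-06, -9.92355675e-02]), 'moment': array([ 0.04055985,  0.03626292, -0.0063854 ]), 'finger_force': 0.0, 'width': 0.08511750868393024}
```

View pics/top0.png

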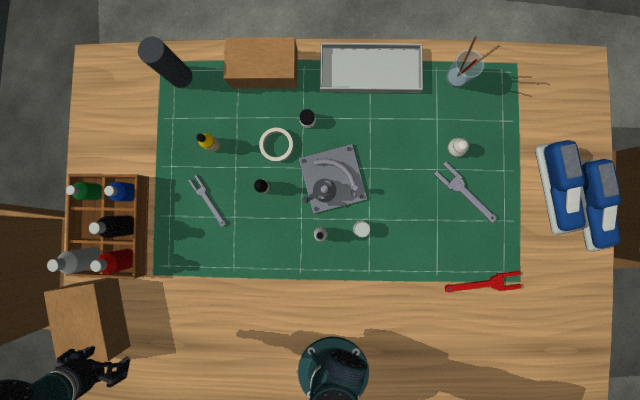

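View pics/side0.png

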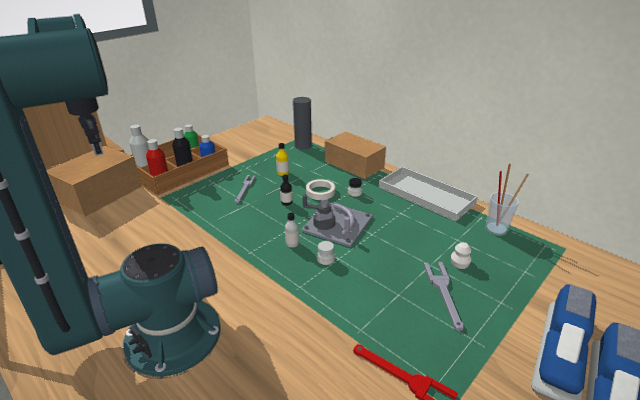

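Top view: the grey spanner at (465,190) is the large one. The look-alikes are the grey small spanner at (208,200) and the red one at (485,284). The stand is at about (335,180) with the stud at about (324,188), and the arc rail runs up and to the right. I'll check the choice in a close crop.

```bash
python3 - <<'E'
from h import *
im=cv2.imread("pics/top0.png")
a=cv2.resize(im[140:220,295:375],(400,400),interpolation=cv2.INTER_CUBIC)
b=cv2.resize(im[155:235,425:505],(400,400),interpolation=cv2.INTER_CUBIC)
c=cv2.imread("pics/side0.png")[185:255,285:385]
out=np.hstack([a,b]); cv2.imwrite("pics/crop1.png",out)
cv2.imwrite("pics/crop2.png",cv2.resize(c,(800,560),interpolation=cv2.INTER_CUBIC))
# large spanner
for nm,box in (("L",(425,150,505,230)),("S",(180,165,235,230))):
    x0,y0,x1,y1=box; s=im[y0:y1,x0:x1].astype(int)
    hsv=cv2.cvtColor(im[y0:y1,x0:x1],cv2.COLOR_BGR2HSV)
    m=((hsv[...,1]<70)&(hsv[...,2]>90)).astype(np.uint8)
    n,l,st,ce=cv2.connectedComponentsWithStats(m); 
    for i in range(1,n):
        if st[i,4]>60:
            yx=np.argwhere(l==i); uv=yx[:,::-1]+[x0,y0]; P=onz("top",uv,.012)[:,:2]; 
            print(nm,st[i],ce[i]+[x0,y0]); (c_,w,an)=cv2.minAreaRect((P*1000).astype(np.float32)); print(c_,w,an)
E
```

```text
L [ 23   0  19   7 100] [456.9  152.39]
(647.0011596679688, -355.89764404296875) (17.760669708251953, 53.57992935180664) 0.9312797784805298
L [  9  12  63  61 666] [463.88738739 190.62012012]
(528.8659057617188, -387.1399230957031) (227.9160614013672, 60.907676696777344) 45.52089309692383
S [  8  10  37  52 308] [206.87337662 200.21103896]
(496.3431701660156, 380.07122802734375) (173.17752075195312, 30.21078109741211) 35.67371368408203
```

View pics/crop1.png

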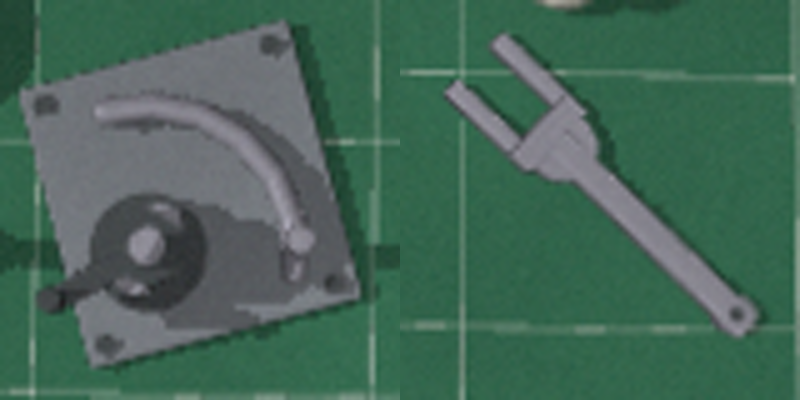

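View pics/crop2.png

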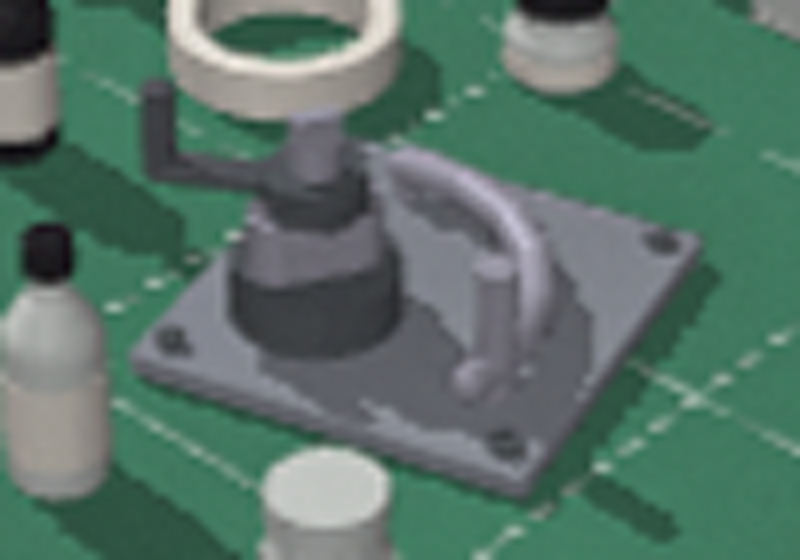

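The crops show the large spanner at right, with its wide jaw up-left and its shank running down-right to (497,220). On the stand, the collar ends peek out below the nut, the crank pin is at left (305,199), and the post top is at (355,187). Next I compute the poses.

```bash
cat > m.py <<'E'
from h import *
from scipy.optimize import least_squares
def c2(p,o,s): return (np.array(p,float)+.5)/s-.5+np.array(o)
T=c2([(22,92),(287,22),(357,297),(95,367),(301,237)],(295,140),5)
S=c2([(700,236),(525,486),(133,354),(495,265)],(285,185),8)
PT=np.array([(113,50,12),(113,-114,12),(-57,-114,12),(-57,50,12),(-17,-83,70)])/1e3
PS=PT[[1,2,3,4]]
def W(p,P):
    c,s=np.cos(p[2]),np.sin(p[2]); return np.c_[p[0]+c*P[:,0]-s*P[:,1],p[1]+s*P[:,0]+c*P[:,1],P[:,2]]
E
python3 - <<'E'
from m import *
ft=lambda p:(proj("top",W(p,PT))-T).ravel()
fs=lambda p:(proj("side",W(p,PS))-S).ravel()
for f in(ft,fs,lambda p:np.r_[ft(p),fs(p)]):
    r=least_squares(f,[.5,0,.26]); print(r.x, r.fun.round(1))
p=r.x
print("tip/pin px pred top",proj("top",[[p[0],p[1],.1]]),"side",proj("side",[[p[0],p[1],.1]]))
# collar ends z=.06, pin z=.104
pin=onz("top",c2([(52,298)],(295,140),5),.104)[0]; d=pin[:2]-p[:2]; print("pin top",pin,np.hypot(*d),"stand ang",np.degrees(np.arctan2(d[1],d[0])-p[2]))
pin=onz("side",c2([(157,85)],(285,185),8),.104)[0]; d=pin[:2]-p[:2]; print("pin side",pin,np.hypot(*d),"ang",np.degrees(np.arctan2(d[1],d[0])-p[2]))
e=onz("top",c2([(170,212),(143,293)],(295,140),5),.06)[:,:2]; d=e-p[:2]; print("collar ends",np.hypot(*d.T),np.degrees(np.arctan2(d[:,1],d[:,0])-p[2])+90)
# spanner
im=cv2.imread("pics/top0.png"); x0,y0=430,158
hsv=cv2.cvtColor(im[y0:230,x0:505],cv2.COLOR_BGR2HSV)
m=((hsv[...,1]<70)&(hsv[...,2]>90)).astype(np.uint8)
n,l,st,ce=cv2.connectedComponentsWithStats(m); i=1+np.argmax(st[1:,4])
P=onz("top",np.argwhere(l==i)[:,::-1]+[x0,y0],.012)[:,:2]*1000
u=-np.ones(2)/2**.5
for _ in range(4):
    v=np.array([-u[1],u[0]]); s=P@u; b=P[(s>s.max()-110)&(s<s.max()-8)]
    vx=cv2.fitLine(b.astype(np.float32),cv2.DIST_L2,0,.01,.01).ravel(); u=vx[:2]*np.sign(vx[:2]@u)
v=np.array([-u[1],u[0]]); s=P@u
off=vx[2:]@v; print("axis yaw",np.degrees(np.arctan2(u[1],u[0])),"len",s.max()-s.min(),s.min(),s.max())
mid=(s.max()+s.min())/2; print("v head range",[(P@v)[s<s.min()+70].min()-off,(P@v)[s<s.min()+70].max()-off])
jaw=u*(mid-88)+v*off; grip=jaw+u*115; print("jaw",jaw,"grip",grip)
# side check
im=cv2.imread("pics/side0.png"); x0,y0=415,255
hsv=cv2.cvtColor(im[y0:335,x0:470],cv2.COLOR_BGR2HSV)
m=((hsv[...,1]<70)&(hsv[...,2]>90)).astype(np.uint8)
n,l,st,ce=cv2.connectedComponentsWithStats(m); i=1+np.argmax(st[1:,4])
P=onz("side",np.argwhere(l==i)[:,::-1]+[x0,y0],.010)[:,:2]*1000
s=P@u;b=P[(s>s.max()-110)&(s<s.max()-8)];print("side len",s.max()-s.min(),"offset",np.mean(b@v)-off,"mid diff",(s.max()+s.min())/2-mid)
E
```

```text
[0.53242669 0.03232157 0.27063531] [-0.7 -0.5  0.2 -0.8  1.3  0.2 -0.7  0.5 -0.   0.5]
[0.53090611 0.03043962 0.27862341] [ 0.4  0.   0.1 -0.6 -0.9  0.1  0.4  0.3]
[0.53219232 0.03176745 0.27300681] [-0.6 -0.3  0.3 -0.8  1.5  0.2 -0.5  0.6  0.2  0.5  0.5 -0.2 -0.1 -0.9
 -1.  -0.4  0.2  0. ]
tip/pin px pred top [[324.14735427 188.72714982]] side [[323.75084175 198.82364153]]
pin top [0.50329588 0.08254284 0.104     ] 0.0584221295733591 stand ang 104.00221157109152
pin side [0.50259557 0.0833983  0.104     ] 0.05951229024779004 ang 104.18082660576711
collar ends [0.02405022 0.024537  ] [ 45.83627275 247.33939611]
axis yaw -132.94163597957572 len 228.64154539427554 -191.50751671715668 37.13402867711887
v head range [np.float64(-25.751275058724445), np.float64(35.39491386109353)]
jaw [ 586.7755691  -320.41050798] grip [ 508.43147226 -404.59603197]
side len 237.85026901262245 offset -0.9893498334344031 mid diff 4.2542874346973605
```

```bash
python3 - <<'E'
from h import *
im=cv2.imread("pics/top0.png"); x0,y0=430,158
big=cv2.resize(im[y0:230,x0:505],None,fx=4,fy=4,interpolation=cv2.INTER_LINEAR)
lab=cv2.cvtColor(big,cv2.COLOR_BGR2LAB).astype(int)
g=lab[...,1]>118   # not green
m=(g&(lab[...,0]>90)).astype(np.uint8)
n,l,st,ce=cv2.connectedComponentsWithStats(m); i=1+np.argmax(st[1:,4]); print(st[i])
uv=(np.argwhere(l==i)[:,::-1]+.5)/4-.5+[x0,y0]
P=onz("top",uv,.012)[:,:2]*1000
a=np.radians(-134.0);u=np.array([np.cos(a),np.sin(a)]);v=np.array([-u[1],u[0]])
s=P@u;t=P@v
print(s.min(),s.max())
for k in np.arange(s.min(),s.max(),12):
    b=t[(s>=k)&(s<k+12)]; print(round(k+6),b.min().round(1),b.max().round(1),b.mean().round(1),len(b))
print(P[s>s.max()-1].mean(0))
E
```

```text
[   16    15   250   243 11034]
-203.1153454254842 24.56920778029365
-197 618.8 671.8 646.0 584
-185 619.2 672.3 646.2 635
-173 619.1 673.1 646.1 628
-161 619.5 674.1 646.6 646
-149 619.4 672.4 646.1 1021
-137 619.9 672.3 646.4 1110
-125 625.0 668.1 646.5 892
-113 629.7 664.3 647.0 582
-101 636.3 656.8 646.5 446
-89 636.3 656.8 646.5 447
-77 636.7 657.2 646.6 449
-65 636.7 656.7 646.7 453
-53 636.7 657.6 647.0 455
-41 636.6 657.6 647.1 458
-29 637.1 658.1 647.7 458
-17 637.1 657.6 647.5 449
-5 637.1 657.5 647.5 450
7 635.0 660.7 647.4 498
19 637.0 660.7 648.8 373
[ 451.26973947 -469.40464747]
```

Call:
jog_arm(rows=[{"wz":0.176},{"wz":0.176},{"wz":0.176},{"wz":0.176},{"wz":0.176},{"wz":0.176},{"wz":0.176},{"wz":0.176},{"wz":0.176},{"wz":0.176},{"wz":0.176},{"wz":0.176},{}])

```text
$.rows[0]: bad value
```

Call:
jog_arm(rows=[{"dx":-24,"dy":54},{"dx":-24,"dy":54},{"dx":-24,"dy":54},{"dx":-24,"dy":54},{"dx":-24,"dy":54},{"dx":-24,"dy":54},{"dx":-24,"dy":54},{"dx":-24,"dy":54},{"dx":-24,"dy":54},{"dx":-24,"dy":54},{"dx":-24,"dy":54},{"dx":-24,"dy":54},{"dx":-24,"dy":54},{"dx":-24,"dy":54},{"dx":-24,"dy":54},{"dx":-24,"dy":54},{"dx":-24,"dy":54},{}])

```text
$.rows[0]: bad value
```

```bash
cat > d.py <<'E'
import sys
from h import *
# args: x y z(mm) yaw_of_tool_x(deg)
def delta(x,y,z,yaw):
    s=telemetry.read_state(); R=cv2.Rodrigues(np.array(s["tcp_rot"]))[0]; p=np.array(s["eef_pos"])*1e3
    a=np.radians(yaw); Rt=np.array([[np.cos(a),np.sin(a),0],[np.sin(a),-np.cos(a),0],[0,0,-1]])
    w=cv2.Rodrigues(R.T@Rt)[0].ravel()
    print("t",round(s["time"],2),"p",p.round(1),"yaw",np.degrees(np.arctan2(R[1,0],R[0,0])).round(2),"q6",s["q"][5].round(2),"F",np.round(s["wrist_force"],1),"M",np.round(s["moment"],2),"w",round(s["width"]*1e3,1))
    d=np.array([x,y,z])-p
    print("d tool now",(R.T@d).round(1),"turn",w.round(3),"| d in target frame",(Rt.T@d).round(1))
if __name__=="__main__": delta(*map(float,sys.argv[1:]))
E
python3 d.py 508.5 -404.5 60 46.4
```

```text
t 0.1 p [120.4 536.3 247.2] yaw 167.35 q6 -0.1 F [ 0.4  0.  -0.1] M [ 0.04  0.04 -0.01] w 85.1
d tool now [-584.8 -832.5  188.8] turn [-1.000e-03  2.000e-03  2.111e+00] | d in target frame [-413.6  929.8  187.2]
```

Call:
jog_arm(rows=[{"dx":0,"dy":0,"dz":0,"wx":0,"wy":0,"wz":0.176,"gripper":85},{"dx":0,"dy":0,"dz":0,"wx":0,"wy":0,"wz":0.176,"gripper":85},{"dx":0,"dy":0,"dz":0,"wx":0,"wy":0,"wz":0.176,"gripper":85},{"dx":0,"dy":0,"dz":0,"wx":0,"wy":0,"wz":0.176,"gripper":85},{"dx":0,"dy":0,"dz":0,"wx":0,"wy":0,"wz":0.176,"gripper":85},{"dx":0,"dy":0,"dz":0,"wx":0,"wy":0,"wz":0.176,"gripper":85},{"dx":0,"dy":0,"dz":0,"wx":0,"wy":0,"wz":0.176,"gripper":85},{"dx":0,"dy":0,"dz":0,"wx":0,"wy":0,"wz":0.176,"gripper":85},{"dx":0,"dy":0,"dz":0,"wx":0,"wy":0,"wz":0.176,"gripper":85},{"dx":0,"dy":0,"dz":0,"wx":0,"wy":0,"wz":0.176,"gripper":85},{"dx":0,"dy":0,"dz":0,"wx":0,"wy":0,"wz":0.176,"gripper":85},{"dx":0,"dy":0,"dz":0,"wx":0,"wy":0,"wz":0.176,"gripper":85}])

```text
time: 1.6
eef_pos: [0.1204, 0.5364, 0.2476]
tcp_rot: [2.891, 1.227, -0.001]
wrist_force: [0.7, -0.8, -0.8]
width: 0.085
finger_force: 0.0
```

Call:
jog_arm(rows=[{"dx":-24,"dy":54,"dz":0,"wx":0,"wy":0,"wz":0,"gripper":85},{"dx":-24,"dy":54,"dz":0,"wx":0,"wy":0,"wz":0,"gripper":85},{"dx":-24,"dy":54,"dz":0,"wx":0,"wy":0,"wz":0,"gripper":85},{"dx":-24,"dy":54,"dz":0,"wx":0,"wy":0,"wz":0,"gripper":85},{"dx":-24,"dy":54,"dz":0,"wx":0,"wy":0,"wz":0,"gripper":85},{"dx":-24,"dy":54,"dz":0,"wx":0,"wy":0,"wz":0,"gripper":85},{"dx":-24,"dy":54,"dz":0,"wx":0,"wy":0,"wz":0,"gripper":85},{"dx":-24,"dy":54,"dz":0,"wx":0,"wy":0,"wz":0,"gripper":85},{"dx":-24,"dy":54,"dz":0,"wx":0,"wy":0,"wz":0,"gripper":85},{"dx":-24,"dy":54,"dz":0,"wx":0,"wy":0,"wz":0,"gripper":85},{"dx":-24,"dy":54,"dz":0,"wx":0,"wy":0,"wz":0,"gripper":85},{"dx":-24,"dy":54,"dz":0,"wx":0,"wy":0,"wz":0,"gripper":85},{"dx":-24,"dy":54,"dz":0,"wx":0,"wy":0,"wz":0,"gripper":85},{"dx":-24,"dy":54,"dz":0,"wx":0,"wy":0,"wz":0,"gripper":85},{"dx":-24,"dy":54,"dz":0,"wx":0,"wy":0,"wz":0,"gripper":85},{"dx":-24,"dy":54,"dz":0,"wx":0,"wy":0,"wz":0,"gripper":85},{"dx":-24,"dy":54,"dz":0,"wx":0,"wy":0,"wz":0,"gripper":85},{"dx":0,"dy":0,"dz":0,"wx":0,"wy":0,"wz":0,"gripper":50}])

```text
time: 3.85
eef_pos: [0.5028, -0.3955, 0.2432]
tcp_rot: [-2.885, -1.229, 0.005]
wrist_force: [-0.1, 1.3, -0.9]
width: 0.0691
finger_force: 0.0
```

```bash
python3 d.py 508.5 -404.5 60 46.4
```

```text
t 3.85 p [ 502.8 -395.5  243.2] yaw 46.13 q6 0.01 F [-0.1  1.3 -0.9] M [0.02 0.02 0.01] w 69.1
d tool now [ -2.4  11.6 183.1] turn [-0.007  0.001 -0.005] | d in target frame [ -2.6  10.3 183.2]
```

Call:
jog_arm(rows=[{"dx":-3,"dy":11,"dz":45,"wx":0,"wy":0,"wz":-0.003,"gripper":50},{"dx":0,"dy":0,"dz":50,"wx":0,"wy":0,"wz":0,"gripper":50},{"dx":0,"dy":0,"dz":50,"wx":0,"wy":0,"wz":0,"gripper":50},{"dx":0,"dy":0,"dz":38,"wx":0,"wy":0,"wz":0,"gripper":50},{"dx":0,"dy":0,"dz":0,"wx":0,"wy":0,"wz":0,"gripper":50},{"dx":0,"dy":0,"dz":0,"wx":0,"wy":0,"wz":0,"gripper":50}])

```text
time: 4.6
eef_pos: [0.5096, -0.4022, 0.0676]
tcp_rot: [2.884, 1.24, 0.002]
wrist_force: [0.5, -0.8, 0.6]
width: 0.0499
finger_force: 0.0
```

```bash
python3 d.py 508.5 -404.5 19 46.4
```

```text
t 4.6 p [ 509.6 -402.2   67.6] yaw 46.54 q6 0.0 F [ 0.5 -0.8  0.6] M [-0.01 -0.01  0.02] w 49.9
d tool now [-2.4  0.7 48.6] turn [ 0.003 -0.     0.002] | d in target frame [-2.4  0.8 48.6]
```

Call:
jog_arm(newtons=90, rows=[{"dx":-2,"dy":0.8,"dz":30,"wx":0,"wy":0,"wz":0,"gripper":50},{"dx":0,"dy":0,"dz":17,"wx":0,"wy":0,"wz":0,"gripper":50},{"dx":0,"dy":0,"dz":0,"wx":0,"wy":0,"wz":0,"gripper":40},{"dx":0,"dy":0,"dz":0,"wx":0,"wy":0,"wz":0,"gripper":10},{"dx":0,"dy":0,"dz":0,"wx":0,"wy":0,"wz":0,"gripper":10},{"dx":0,"dy":0,"dz":0,"wx":0,"wy":0,"wz":0,"gripper":10},{"dx":0,"dy":0,"dz":0,"wx":0,"wy":0,"wz":0,"gripper":10}])

```text
time: 5.48
eef_pos: [0.509, -0.4048, 0.0204]
tcp_rot: [2.884, 1.239, 0.002]
wrist_force: [0.3, 0.3, 5.6]
width: 0.015
finger_force: 89.6
```

```bash
python3 d.py 508.5 -404.5 80 46.4
```

```text
t 5.47 p [ 509.  -404.8   20.4] yaw 46.51 q6 -0.0 F [0.3 0.3 5.6] M [ 0.12  0.08 -0.03] w 15.0
d tool now [ -0.1  -0.4 -59.6] turn [ 0.003 -0.     0.002] | d in target frame [ -0.1  -0.6 -59.6]
```

Call:
jog_arm(rows=[{"dx":0,"dy":0,"dz":-15,"wx":0,"wy":0,"wz":0,"gripper":10},{"dx":0,"dy":0,"dz":-30,"wx":0,"wy":0,"wz":0,"gripper":10},{"dx":0,"dy":0,"dz":-40,"wx":0,"wy":0,"wz":0,"gripper":10},{"dx":0,"dy":0,"dz":-30,"wx":0,"wy":0,"wz":0,"gripper":10},{"dx":0,"dy":0,"dz":0,"wx":0,"wy":0,"wz":0,"gripper":10},{"dx":0,"dy":0,"dz":0,"wx":0,"wy":0,"wz":0,"gripper":10}])

```text
time: 6.22
eef_pos: [0.5072, -0.4033, 0.1312]
tcp_rot: [-2.883, -1.239, 0.002]
wrist_force: [0.6, -0.6, -4.3]
width: 0.015
finger_force: 88.6
```

```bash
python3 d.py 508.5 -404.5 80 46.4; python3 - <<'E'
from h import *
t=camera("top");s=camera("side")
cv2.imwrite("pics/t1.png",t);cv2.imwrite("pics/s1.png",s)
a=cv2.resize(t[120:245,410:535],(500,500),interpolation=cv2.INTER_CUBIC); b=cv2.resize(s[200:340,395:480],(300,494),interpolation=cv2.INTER_CUBIC)
cv2.imwrite("pics/c3.png",np.hstack([a,np.vstack([b,np.zeros((6,300,3),np.uint8)])]))
E
```

```text
t 6.22 p [ 507.2 -403.3  131.2] yaw 46.51 q6 -0.0 F [ 0.6 -0.6 -4.3] M [-0.09  0.13  0.03] w 15.0
d tool now [ 0.   2.  51.2] turn [-0.004  0.     0.002] | d in target frame [ 0.   1.8 51.2]
```

View pics/c3.png

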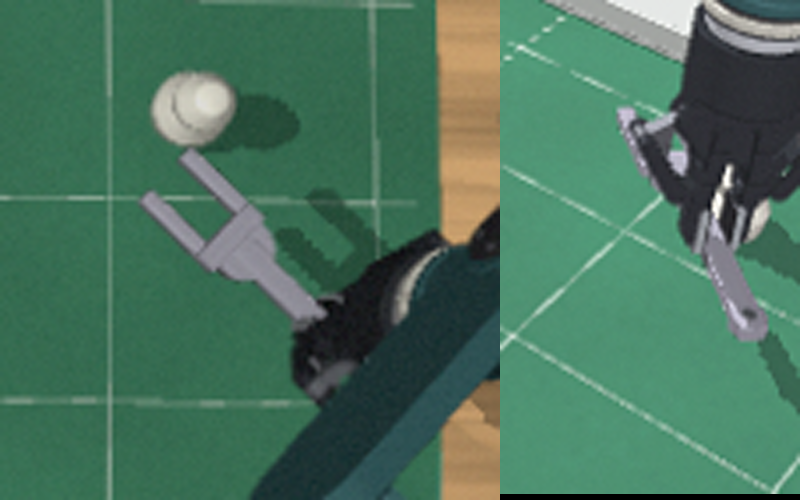

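The spanner is held level by eye, prongs at up-left, with prong tips at crop (190,152) and (147,197) and nothing else disturbed. I'll triangulate a prong tip to check pitch.

```bash
python3 - <<'E'
from h import *
def tri(a,b):
    c1,d1=ray("top",[a]);c2_,d2=ray("side",[b]);A=np.c_[d1[0],-d2[0]];k=np.linalg.lstsq(A,c2_-c1,rcond=None)[0]
    p,q=c1+k[0]*d1[0],c2_+k[1]*d2[0];return (p+q)/2,np.linalg.norm(p-q)
s=telemetry.read_state();p=np.array(s["eef_pos"])*1e3;print(p)
# expected points in held state: yaw of handle -133.6
a=np.radians(-133.6);u=np.array([np.cos(a),np.sin(a)]);v=np.array([-u[1],u[0]])
print(tri((446.4,169.),(430.2,232.)))
for l,nm in((139,"tips"),):
    for w in(13.5,25.5,-13.5,-25.5):
        P=np.r_[p[:2]-u*l+v*w,p[2]-8.4]/1e3; print(nm,w,P.round(4),proj("top",[P])[0].round(1),proj("side",[P])[0].round(1))
im=cv2.imread("pics/t1.png");x0,y0=430,140
big=cv2.resize(im[y0:215,x0:495],None,fx=4,fy=4,interpolation=cv2.INTER_LINEAR)
lab=cv2.cvtColor(big,cv2.COLOR_BGR2LAB).astype(int);m=((lab[...,1]>118)&(lab[...,0]>90)).astype(np.uint8)
n,l,st,ce=cv2.connectedComponentsWithStats(m)
i=max(range(1,n),key=lambda i:st[i,4] if ce[i][1]>80 else 0);print(st[i])
for z in(.123,.113,):
    P=onz("top",(np.argwhere(l==i)[:,::-1]+.5)/4-.5+[x0,y0],z)[:,:2]*1e3
    S=P@u;t=P@v;print(z,"tip dist from TCP",S.min()-p[:2]@u,"widths")
    for k in np.arange(S.min(),S.max(),14):
        b=t[(S>=k)&(S<k+14)]-p[:2]@v;print(round(k-p[:2]@u),b.min().round(1),b.max().round(1),((b.min()+b.max())/2).round(1))
E
```

```text
[ 506.87652724 -403.03181567  130.21207156]
(array([ 0.5877198 , -0.2913426 ,  0.11547601]), np.float64(2.8272181483134066e-05))
tips 13.5 [ 0.6125 -0.3117  0.1218] [454.8 159.5] [442.5 229. ]
tips 25.5 [ 0.6212 -0.32    0.1218] [457.8 156.3] [447.1 228.8]
tips -13.5 [ 0.593  -0.2931  0.1218] [447.8 166.8] [432.2 229.4]
tips -25.5 [ 0.5843 -0.2848  0.1218] [444.7 170. ] [427.6 229.6]
[   59     0   187   250 13906]
0.123 tip dist from TCP -182.160478791444 widths
-182 18.3 58.4 38.3
-168 15.8 72.0 43.9
-154 -24.7 72.4 23.9
-140 -27.8 66.9 19.6
-126 -27.8 24.7 -1.6
-112 -28.2 24.5 -1.9
-98 -28.3 24.5 -1.9
-84 -28.5 24.9 -1.8
-70 -22.5 20.0 -1.3
-56 -16.5 15.6 -0.5
-42 -11.7 8.2 -1.7
-28 -11.8 8.5 -1.6
-14 -15.6 9.4 -3.1
0.113 tip dist from TCP -181.10876002504546 widths
-181 21.7 62.2 42.0
-167 19.2 75.9 47.5
-153 -21.3 76.4 27.6
-139 -24.8 71.3 23.2
-125 -24.9 28.1 1.6
-111 -25.3 27.9 1.3
-97 -25.4 27.7 1.2
-83 -25.6 28.3 1.4
-69 -19.6 24.0 2.2
-55 -14.9 19.9 2.5
-41 -8.6 11.5 1.5
-27 -8.7 11.8 1.6
-13 -12.6 12.7 0.1
1 4.5 10.2 7.4
```

```bash
python3 - <<'E'
from h import *
print(onz("top",[(307,117),(276,145)],.105).round(3), onz("top",[(276,145)],.024).round(3))
E
python3 d.py 690 -43.5 170 154.6
```

```text
[[0.726 0.081 0.105]
 [0.649 0.163 0.105]] [[0.663 0.176 0.024]]
t 6.33 p [ 506.9 -403.   130.2] yaw 46.51 q6 -0.0 F [ 0.6  0.3 -2.9] M [-0.09  0.12 -0.03] w 14.8
d tool now [ 386.9 -114.8  -39.2] turn [-0.004 -0.005 -1.887] | d in target frame [-11.2 403.3 -39.8]
```

Call:
jog_arm(rows=[{"dx":0,"dy":0,"dz":-20,"wx":0,"wy":0,"wz":-0.08,"gripper":10},{"dx":0,"dy":0,"dz":-20,"wx":0,"wy":0,"wz":-0.13,"gripper":10},{"dx":0,"dy":0,"dz":0,"wx":0,"wy":0,"wz":-0.15,"gripper":10},{"dx":0,"dy":0,"dz":0,"wx":0,"wy":0,"wz":-0.15,"gripper":10},{"dx":0,"dy":0,"dz":0,"wx":0,"wy":0,"wz":-0.15,"gripper":10},{"dx":0,"dy":0,"dz":0,"wx":0,"wy":0,"wz":-0.15,"gripper":10},{"dx":0,"dy":0,"dz":0,"wx":0,"wy":0,"wz":-0.15,"gripper":10},{"dx":0,"dy":0,"dz":0,"wx":0,"wy":0,"wz":-0.15,"gripper":10},{"dx":0,"dy":0,"dz":0,"wx":0,"wy":0,"wz":-0.15,"gripper":10},{"dx":0,"dy":0,"dz":0,"wx":0,"wy":0,"wz":-0.15,"gripper":10},{"dx":0,"dy":0,"dz":0,"wx":0,"wy":0,"wz":-0.15,"gripper":10},{"dx":0,"dy":0,"dz":0,"wx":0,"wy":0,"wz":-0.15,"gripper":10},{"dx":0,"dy":0,"dz":0,"wx":0,"wy":0,"wz":-0.11,"gripper":10},{"dx":0,"dy":0,"dz":0,"wx":0,"wy":0,"wz":-0.067,"gripper":10},{"dx":0,"dy":0,"dz":0,"wx":0,"wy":0,"wz":0,"gripper":10}])

```text
time: 8.2
eef_pos: [0.5076, -0.4035, 0.1711]
tcp_rot: [-0.691, -3.062, -0.003]
wrist_force: [0.8, 0.4, -2.9]
width: 0.015
finger_force: 88.5
```

Call:
jog_arm(rows=[{"dx":-1,"dy":20,"dz":0,"wx":0,"wy":0,"wz":0,"gripper":10},{"dx":-1,"dy":40,"dz":0,"wx":0,"wy":0,"wz":0,"gripper":10},{"dx":-1,"dy":45,"dz":0,"wx":0,"wy":0,"wz":0,"gripper":10},{"dx":-1,"dy":45,"dz":0,"wx":0,"wy":0,"wz":0,"gripper":10},{"dx":-1,"dy":45,"dz":0,"wx":0,"wy":0,"wz":0,"gripper":10},{"dx":-1,"dy":45,"dz":0,"wx":0,"wy":0,"wz":0,"gripper":10},{"dx":-1,"dy":45,"dz":0,"wx":0,"wy":0,"wz":0,"gripper":10},{"dx":-1,"dy":45,"dz":0,"wx":0,"wy":0,"wz":0,"gripper":10},{"dx":-1,"dy":40,"dz":0,"wx":0,"wy":0,"wz":0,"gripper":10},{"dx":-1,"dy":25,"dz":0,"wx":0,"wy":0,"wz":0,"gripper":10},{"dx":0,"dy":8,"dz":0,"wx":0,"wy":0,"wz":0,"gripper":10},{"dx":0,"dy":0,"dz":0,"wx":0,"wy":0,"wz":0,"gripper":10},{"dx":0,"dy":0,"dz":0,"wx":0,"wy":0,"wz":0,"gripper":10}])

```text
time: 9.82
eef_pos: [0.6893, -0.0457, 0.1733]
tcp_rot: [-0.693, -3.064, 0.001]
wrist_force: [0.2, -0.6, -2.9]
width: 0.015
finger_force: 88.6
```

```bash
python3 d.py 690 -43.5 63 154.6;  python3 - <<'E'
from h import *
t=camera("top");s=camera("side")
cv2.imwrite("pics/t2.png",t);cv2.imwrite("pics/s2.png",s)
a=cv2.resize(t[100:225,280:405],(500,500),interpolation=cv2.INTER_CUBIC); b=cv2.resize(s[140:265,290:365],(300,500),interpolation=cv2.INTER_CUBIC)
cv2.imwrite("pics/c4.png",np.hstack([a,b]))
E
```

```text
t 9.82 p [689.3 -45.7 173.3] yaw 154.52 q6 -1.27 F [ 0.2 -0.6 -2.9] M [-0.05 -0.11 -0.03] w 15.0
d tool now [  0.3   2.3 110.3] turn [-0.001 -0.    -0.001] | d in target frame [  0.3   2.3 110.3]
```

View pics/c4.png

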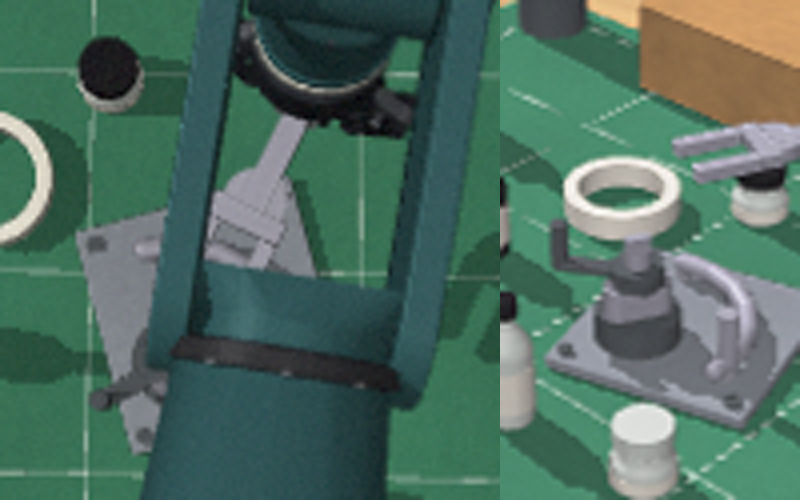

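```bash
python3 - <<'E'
from h import *
p=np.array(telemetry.read_state()["eef_pos"])*1e3
a=np.radians(154.52);f=np.array([np.cos(a),np.sin(a)]);v=np.array([-f[1],f[0]])
for w in(19.5,-19.5):
  for dz in(-14.4,-20,-26):
    P=np.r_[p[:2]+f*139+v*w,p[2]+dz]/1e3;print(w,dz,P.round(3),proj("side",[P])[0].round(1))
E
```

```text
19.5 -14.4 [ 0.556 -0.003  0.159] [338.3 182.8]
19.5 -20 [ 0.556 -0.003  0.153] [338.3 184.5]
19.5 -26 [ 0.556 -0.003  0.147] [338.3 186.3]
-19.5 -14.4 [0.572 0.032 0.159] [333.1 176.4]
-19.5 -20 [0.572 0.032 0.153] [333.1 178.1]
-19.5 -26 [0.572 0.032 0.147] [333.1 179.8]
```

Call:
jog_arm(rows=[{"dx":0,"dy":2.3,"dz":20,"wx":0,"wy":0,"wz":0,"gripper":10},{"dx":0,"dy":0,"dz":30,"wx":0,"wy":0,"wz":0,"gripper":10},{"dx":0,"dy":0,"dz":30,"wx":0,"wy":0,"wz":0,"gripper":10},{"dx":0,"dy":0,"dz":22,"wx":0,"wy":0,"wz":0,"gripper":10},{"dx":0,"dy":0,"dz":10,"wx":0,"wy":0,"wz":0,"gripper":10},{"dx":0,"dy":0,"dz":0,"wx":0,"wy":0,"wz":0,"gripper":10},{"dx":0,"dy":0,"dz":0,"wx":0,"wy":0,"wz":0,"gripper":10}])

```text
time: 10.8
eef_pos: [0.6915, -0.0423, 0.0626]
tcp_rot: [0.689, 3.063, 0.0]
wrist_force: [-0.2, -0.7, -2.0]
width: 0.0149
finger_force: 88.5
```

```bash
python3 d.py 635.8 -17.8 60.5 154.6;  python3 - <<'E'
from h import *
t=camera("top");s=camera("side")
cv2.imwrite("pics/t3.png",t);cv2.imwrite("pics/s3.png",s)
a=cv2.resize(t[120:220,290:390],(200,200),interpolation=cv2.INTER_CUBIC); b=cv2.resize(s[180:255,295:385],(600,500),interpolation=cv2.INTER_CUBIC)
cv2.imwrite("pics/c5.png",np.hstack([np.vstack([a,np.zeros((300,200,3),np.uint8)]),b]))
E
```

```text
t 10.8 p [691.5 -42.3  62.6] yaw 154.62 q6 -1.27 F [-0.2 -0.7 -2. ] M [ 0.   -0.12 -0.01] w 14.9
d tool now [60.8 -1.8  2. ] turn [0.001 0.002 0.   ] | d in target frame [60.8 -1.8  2.1]
```

View pics/c5.png

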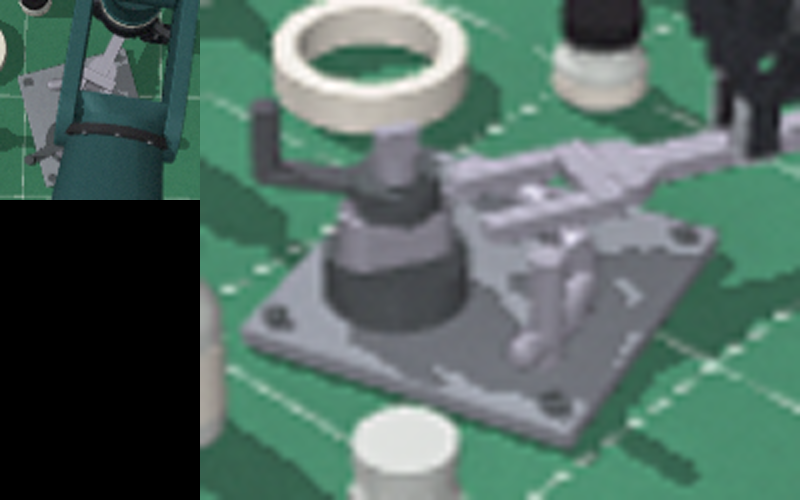

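Call:
jog_arm(rows=[{"dx":5,"dy":-0.8,"dz":1,"wx":0,"wy":0,"wz":0,"gripper":10},{"dx":5,"dy":0,"dz":0,"wx":0,"wy":0,"wz":0,"gripper":10},{"dx":5,"dy":0,"dz":0,"wx":0,"wy":0,"wz":0,"gripper":10},{"dx":5,"dy":0,"dz":0,"wx":0,"wy":0,"wz":0,"gripper":10},{"dx":5,"dy":0,"dz":0,"wx":0,"wy":0,"wz":0,"gripper":10},{"dx":5,"dy":0,"dz":0,"wx":0,"wy":0,"wz":0,"gripper":10},{"dx":0,"dy":0,"dz":0,"wx":0,"wy":0,"wz":0,"gripper":10}])

```text
time: 11.78
eef_pos: [0.6629, -0.0297, 0.0603]
tcp_rot: [-0.689, -3.065, -0.0]
wrist_force: [-0.3, -0.3, -2.0]
width: 0.0151
finger_force: 88.5
```

```bash
python3 d.py 635.8 -17.8 60.5 154.6; python3 d.py 635.8 -17.8 60.5 154.6
```

```text
t 11.78 p [662.9 -29.7  60.3] yaw 154.64 q6 -1.26 F [-0.3 -0.3 -2. ] M [-0.11 -0.12  0.01] w 15.1
d tool now [29.6 -0.8 -0.2] turn [ 0.    -0.     0.001] | d in target frame [29.6 -0.9 -0.2]
t 11.78 p [662.9 -29.7  60.3] yaw 154.64 q6 -1.26 F [-0.3 -0.3 -2. ] M [-0.11 -0.12  0.01] w 15.1
d tool now [29.6 -0.8 -0.2] turn [ 0.    -0.     0.001] | d in target frame [29.6 -0.9 -0.2]
```

Call:
jog_arm(rows=[{"dx":4,"dy":0,"dz":0,"wx":0,"wy":0,"wz":0,"gripper":10},{"dx":4,"dy":0,"dz":0,"wx":0,"wy":0,"wz":0,"gripper":10},{"dx":4,"dy":0,"dz":0,"wx":0,"wy":0,"wz":0,"gripper":10},{"dx":4,"dy":0,"dz":0,"wx":0,"wy":0,"wz":0,"gripper":10},{"dx":4,"dy":0,"dz":0,"wx":0,"wy":0,"wz":0,"gripper":10},{"dx":0,"dy":0,"dz":0,"wx":0,"wy":0,"wz":0,"gripper":10}])

```text
time: 12.52
eef_pos: [0.6449, -0.0212, 0.0603]
tcp_rot: [-0.69, -3.065, -0.0]
wrist_force: [0.7, -0.6, -3.1]
width: 0.0149
finger_force: 88.5
```

```bash
python3 d.py 635.8 -17.8 60.5 154.6
```

```text
t 12.53 p [644.9 -21.2  60.3] yaw 154.64 q6 -1.25 F [ 0.7 -0.6 -3.1] M [-0.07 -0.13  0.03] w 14.9
d tool now [ 9.7 -0.8 -0.2] turn [ 0.    -0.     0.001] | d in target frame [ 9.7 -0.8 -0.2]
```

Call:
jog_arm(rows=[{"dx":3,"dy":0,"dz":0,"wx":0,"wy":0,"wz":0,"gripper":10},{"dx":3,"dy":0,"dz":0,"wx":0,"wy":0,"wz":0,"gripper":10},{"dx":2,"dy":0,"dz":0,"wx":0,"wy":0,"wz":0,"gripper":10},{"dx":1.5,"dy":0,"dz":0,"wx":0,"wy":0,"wz":0,"gripper":10},{"dx":0,"dy":0,"dz":0,"wx":0,"wy":0,"wz":0,"gripper":10}])

```text
time: 13.15
eef_pos: [0.6365, -0.0173, 0.0603]
tcp_rot: [0.69, 3.065, 0.0]
wrist_force: [0.3, -0.7, -2.8]
width: 0.0149
finger_force: 88.5
```

Call:
jog_arm(rows=[{"dx":1,"dy":0,"dz":0,"wx":0,"wy":0,"wz":0,"gripper":10},{"dx":0,"dy":0,"dz":0,"wx":0,"wy":0,"wz":0,"gripper":10}])

```text
time: 13.4
eef_pos: [0.636, -0.017, 0.0605]
tcp_rot: [0.69, 3.064, 0.0]
wrist_force: [0.7, -0.5, -3.6]
width: 0.0148
finger_force: 88.5
```

Call:
jog_arm(rows=[{"dx":1,"dy":0,"dz":0,"wx":0,"wy":0,"wz":0,"gripper":10},{"dx":0,"dy":0,"dz":0,"wx":0,"wy":0,"wz":0,"gripper":10}])

```text
time: 13.65
eef_pos: [0.6359, -0.017, 0.0609]
tcp_rot: [0.689, 3.062, -0.0]
wrist_force: [4.5, -1.8, -2.9]
width: 0.0151
finger_force: 88.5
```

```bash
python3 d.py 635.8 -17.8 54.5 154.6
```

```text
t 13.65 p [635.9 -17.   60.9] yaw 154.62 q6 -1.24 F [ 4.5 -1.8 -2.9] M [-0.38 -0.76  0.  ] w 15.1
d tool now [-0.3 -0.8  6.4] turn [0.    0.003 0.   ] | d in target frame [-0.3 -0.8  6.4]
```

Call:
jog_arm(rows=[{"dx":-0.8,"dy":0,"dz":0,"wx":0,"wy":0,"wz":0,"gripper":10},{"dx":0,"dy":0,"dz":2.5,"wx":0,"wy":0,"wz":0,"gripper":10},{"dx":0,"dy":0,"dz":2.5,"wx":0,"wy":0,"wz":0,"gripper":10},{"dx":0,"dy":0,"dz":0,"wx":0,"wy":0,"wz":0,"gripper":10}])

```text
time: 14.15
eef_pos: [0.636, -0.0169, 0.0555]
tcp_rot: [0.69, 3.064, 0.0]
wrist_force: [4.8, -2.0, -1.3]
width: 0.0148
finger_force: 88.8
```

Call:
jog_arm(rows=[{"dx":0.3,"dy":-8,"dz":0,"wx":0,"wy":0,"wz":0.07,"gripper":10},{"dx":0.3,"dy":-8,"dz":0,"wx":0,"wy":0,"wz":0.07,"gripper":10},{"dx":0.3,"dy":-8,"dz":0,"wx":0,"wy":0,"wz":0.07,"gripper":10},{"dx":0.3,"dy":-8,"dz":0,"wx":0,"wy":0,"wz":0.07,"gripper":10},{"dx":0,"dy":0,"dz":0,"wx":0,"wy":0,"wz":0,"gripper":10}])

```text
time: 14.78
eef_pos: [0.6179, -0.0439, 0.0554]
tcp_rot: [1.111, 2.938, -0.0]
wrist_force: [3.6, -2.4, -2.3]
width: 0.0149
finger_force: 88.6
```

```bash
python3 d.py 563.3 -77.9 54.5 105.6
```

```text
t 14.78 p [617.9 -43.9  55.4] yaw 138.59 q6 -1.01 F [ 3.6 -2.4 -2.3] M [-0.47 -0.69 -0.08] w 14.9
d tool now [ 18.5 -61.6   0.8] turn [0.    0.    0.576] | d in target frame [-18.1 -61.8   0.9]
```

Call:
jog_arm(rows=[{"dx":-0.2,"dy":-8,"dz":0,"wx":0,"wy":0,"wz":0.07,"gripper":10},{"dx":0.2,"dy":-8,"dz":0,"wx":0,"wy":0,"wz":0.07,"gripper":10},{"dx":0.2,"dy":-8,"dz":0,"wx":0,"wy":0,"wz":0.07,"gripper":10},{"dx":0.3,"dy":-8,"dz":0,"wx":0,"wy":0,"wz":0.07,"gripper":10},{"dx":0.3,"dy":-8,"dz":0,"wx":0,"wy":0,"wz":0.07,"gripper":10},{"dx":0.3,"dy":-8,"dz":0,"wx":0,"wy":0,"wz":0.07,"gripper":10},{"dx":0.1,"dy":-4,"dz":0,"wx":0,"wy":0,"wz":0.035,"gripper":10},{"dx":0,"dy":0,"dz":0,"wx":0,"wy":0,"wz":0,"gripper":10}])

```text
time: 15.78
eef_pos: [0.5759, -0.0735, 0.0551]
tcp_rot: [-1.743, -2.612, 0.0]
wrist_force: [2.1, -2.2, -2.5]
width: 0.0153
finger_force: 88.6
```

```bash
python3 d.py 563.3 -77.9 54.5 105.6; python3 - <<'E'
from h import *
t=camera("top");s=camera("side")
cv2.imwrite("pics/t4.png",t);cv2.imwrite("pics/s4.png",s)
a=cv2.resize(t[140:220,300:400],(400,320),interpolation=cv2.INTER_CUBIC); b=cv2.resize(s[180:255,295:385],(400,333),interpolation=cv2.INTER_CUBIC)[:320]
cv2.imwrite("pics/c6.png",np.hstack([a,b]))
E
```

```text
t 15.78 p [575.9 -73.5  55.1] yaw 112.57 q6 -0.62 F [ 2.1 -2.2 -2.5] M [-0.34 -0.32 -0.09] w 15.3
d tool now [  0.8 -13.3   0.6] turn [-0.001 -0.001  0.122] | d in target frame [ -0.8 -13.3   0.6]
```

View pics/c6.png

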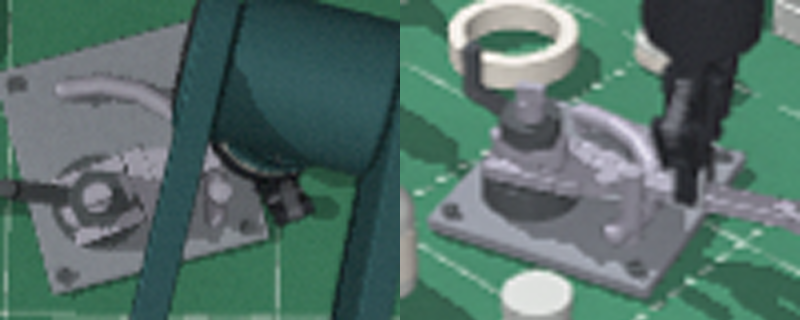

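The jaw straddles the collar under the nut, and the shank at side crop (640,180) is just short of the post. The last part of the swing goes slowly.

Call:
jog_arm(rows=[{"dx":0,"dy":-3.4,"dz":0,"wx":0,"wy":0,"wz":0.03,"gripper":10},{"dx":0,"dy":-3.4,"dz":0,"wx":0,"wy":0,"wz":0.03,"gripper":10},{"dx":0,"dy":0,"dz":0,"wx":0,"wy":0,"wz":0,"gripper":10}])

```text
time: 16.25
eef_pos: [0.5695, -0.076, 0.0551]
tcp_rot: [-1.822, -2.558, -0.0]
wrist_force: [1.1, 0.9, -2.2]
width: 0.0147
finger_force: 88.6
```

Call:
jog_arm(rows=[{"dx":0,"dy":-3.4,"dz":0,"wx":0,"wy":0,"wz":0.03,"gripper":10},{"dx":0,"dy":0,"dz":0,"wx":0,"wy":0,"wz":0,"gripper":10}])

```text
time: 16.5
eef_pos: [0.5664, -0.0771, 0.0551]
tcp_rot: [-1.861, -2.53, -0.0]
wrist_force: [0.5, 0.3, -2.6]
width: 0.0146
finger_force: 88.6
```

Call:
jog_arm(rows=[{"dx":0,"dy":-2,"dz":0,"wx":0,"wy":0,"wz":0.018,"gripper":10},{"dx":0,"dy":0,"dz":0,"wx":0,"wy":0,"wz":0,"gripper":10}])

```text
time: 16.75
eef_pos: [0.5646, -0.0778, 0.0552]
tcp_rot: [-1.883, -2.514, -0.0]
wrist_force: [1.0, 0.8, -3.2]
width: 0.0148
finger_force: 88.6
```

```bash
python3 d.py 563.3 -77.9 54.5 105.6
```

```text
t 16.75 p [564.6 -77.8  55.2] yaw 106.32 q6 -0.52 F [ 1.   0.8 -3.2] M [ 0.05 -0.04  0.02] w 14.8
d tool now [ 0.3 -1.3  0.7] turn [-0.    -0.001  0.013] | d in target frame [ 0.3 -1.3  0.7]
```

Still no contact, so I keep going in small steps.

Call:
jog_arm(rows=[{"dx":0,"dy":-1.5,"dz":0,"wx":0,"wy":0,"wz":0.013,"gripper":10},{"dx":0,"dy":0,"dz":0,"wx":0,"wy":0,"wz":0,"gripper":10}])

```text
time: 17.0
eef_pos: [0.5636, -0.0782, 0.0552]
tcp_rot: [1.9, 2.502, 0.001]
wrist_force: [1.6, 1.3, -3.9]
width: 0.0154
finger_force: 88.5
```

Call:
jog_arm(rows=[{"dx":0,"dy":-1.5,"dz":0,"wx":0,"wy":0,"wz":0.013,"gripper":10},{"dx":0,"dy":0,"dz":0,"wx":0,"wy":0,"wz":0,"gripper":10}])

```text
time: 17.25
eef_pos: [0.5633, -0.0783, 0.0553]
tcp_rot: [1.914, 2.489, 0.004]
wrist_force: [5.5, 2.5, -6.6]
width: 0.0154
finger_force: 88.3
```

Call:
jog_arm(rows=[{"dx":0,"dy":-1.2,"dz":0,"wx":0,"wy":0,"wz":0.01,"gripper":10},{"dx":0,"dy":0,"dz":0,"wx":0,"wy":0,"wz":0,"gripper":10}])

```text
time: 17.5
eef_pos: [0.563, -0.0783, 0.0554]
tcp_rot: [1.925, 2.478, 0.007]
wrist_force: [7.3, 3.7, -8.4]
width: 0.0153
finger_force: 88.5
```

```bash
python3 d.py 563.3 -77.9 54.5 105.6
```

```text
t 17.5 p [563.  -78.3  55.4] yaw 104.34 q6 -0.49 F [ 7.3  3.7 -8.4] M [ 0.46 -1.31  0.54] w 15.3
d tool now [0.4 0.4 0.9] turn [ 0.006  0.    -0.022] | d in target frame [0.4 0.4 0.9]
```

Call:
jog_arm(rows=[{"dx":0,"dy":0,"dz":0.8,"wx":0,"wy":0,"wz":0,"gripper":10},{"dx":0,"dy":0,"dz":0.4,"wx":0,"wy":0,"wz":0,"gripper":10},{"dx":0,"dy":0,"dz":0,"wx":0,"wy":0,"wz":0,"gripper":17},{"dx":0,"dy":0,"dz":0,"wx":0,"wy":0,"wz":0,"gripper":20},{"dx":0,"dy":0,"dz":0,"wx":0,"wy":0,"wz":0,"gripper":30},{"dx":0,"dy":0,"dz":0,"wx":0,"wy":0,"wz":0,"gripper":40},{"dx":0,"dy":0,"dz":0,"wx":0,"wy":0,"wz":0,"gripper":40}])

```text
time: 18.38
eef_pos: [0.5605, -0.0794, 0.0541]
tcp_rot: [-1.929, -2.479, 0.001]
wrist_force: [0.6, 0.5, -0.6]
width: 0.0407
finger_force: 0.0
```

Call:
jog_arm(rows=[{"dx":0,"dy":0,"dz":-15,"wx":0,"wy":0,"wz":0,"gripper":40},{"dx":0,"dy":0,"dz":-40,"wx":0,"wy":0,"wz":0,"gripper":40},{"dx":0,"dy":0,"dz":-50,"wx":0,"wy":0,"wz":0,"gripper":40},{"dx":0,"dy":0,"dz":-40,"wx":0,"wy":0,"wz":0,"gripper":40},{"dx":-30,"dy":0,"dz":0,"wx":0,"wy":0,"wz":0,"gripper":40},{"dx":-50,"dy":0,"dz":0,"wx":0,"wy":0,"wz":0,"gripper":40},{"dx":-50,"dy":0,"dz":0,"wx":0,"wy":0,"wz":0,"gripper":40},{"dx":0,"dy":0,"dz":0,"wx":0,"wy":0,"wz":0,"gripper":40}])

```text
time: 19.38
eef_pos: [0.593, -0.2086, 0.1996]
tcp_rot: [1.933, 2.475, -0.001]
wrist_force: [-0.5, 0.3, -0.5]
width: 0.0401
finger_force: 0.0
```

```bash
python3 d.py 532.9 31.9 200 84; python3 - <<'E'
from h import *
t=camera("top");s=camera("side")
cv2.imwrite("pics/t5.png",t);cv2.imwrite("pics/s5.png",s)
a=cv2.resize(t[140:220,295:395],(500,400),interpolation=cv2.INTER_CUBIC); b=cv2.resize(s[180:260,300:380],(300,300),interpolation=cv2.INTER_CUBIC)
cv2.imwrite("pics/c7.png",np.hstack([a,np.vstack([b,np.zeros((100,300,3),np.uint8)])]))
E
```

```text
t 19.38 p [ 593.  -208.6  199.6] yaw 104.0 q6 -0.67 F [-0.5  0.3 -0.5] M [ 0.02 -0.04 -0.03] w 40.1
d tool now [ 2.479e+02 -1.000e-01 -7.000e-01] turn [0.    0.001 0.349] | d in target frame [232.9 -84.9  -0.4]
```

View pics/c7.png

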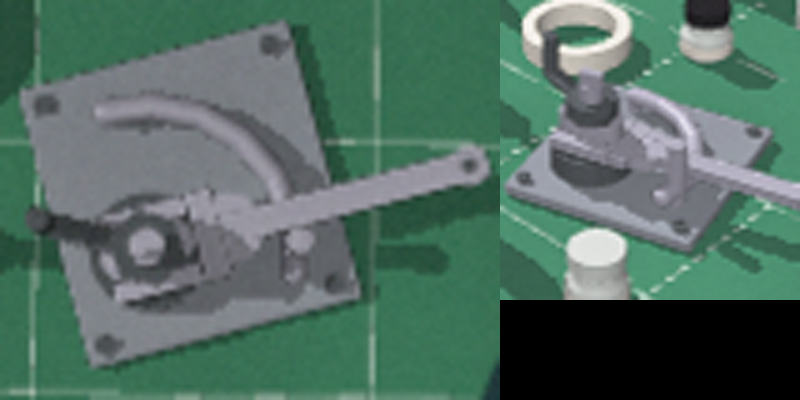

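The shank lies beside the post at crop (290,200), with the jaw around the collar. The crank pin is at crop (42,218), i.e. top pixel (303,183).

```bash
python3 - <<'E'
from m import *
S=np.array([532.9,31.9])
for n,px in(("top",c2([(41,218)],(295,140),5)),("side",c2([(551,40)],(0,0),1)) ):
    if n=="side": px=np.array([[300+(551-500+.5)*80/300-.5,180+40.5*80/300-.5]])
    P=onz(n,px,.104)[0]*1e3;d=P[:2]-S;print(n,P.round(1),np.hypot(*d).round(1),np.degrees(np.arctan2(d[1],d[0])).round(1))
# shank axis direction, top image
im=cv2.imread("pics/t5.png");x0,y0=358,168
big=cv2.resize(im[y0:186,x0:395],None,fx=4,fy=4);lab=cv2.cvtColor(big,cv2.COLOR_BGR2LAB).astype(int)
m=((lab[...,1]>118)&(lab[...,0]>135));uv=(np.argwhere(m)[:,::-1]+.5)/4-.5+[x0,y0];P=onz("top",uv,.046)[:,:2]*1e3
v=cv2.fitLine(P.astype(np.float32),cv2.DIST_HUBER,0,.01,.01).ravel();print("shank",np.degrees(np.arctan2(v[1],v[0])),v[2:],len(P))
post=np.array([532.9,31.9])+[-17*np.cos(.273)+83*np.sin(.273),-17*np.sin(.273)-83*np.cos(.273)]
nrm=np.array([-v[1],v[0]]);print("post",post,"dist to axis",(post-v[2:])@nrm,"stud dist",(S-v[2:])@nrm)
E
```

```text
top [546.1  89.1 104. ] 58.7 77.0
side [540.4  82.9 104. ] 51.6 81.6
shank -74.11422 [ 571.7389  -107.31445] 3209
post [538.90815999 -52.60977466] dist to axis -16.60311504868461 stud dist 0.7502313955541241
```

```bash
python3 d.py 546.5 90 130 77
```

```text
t 19.48 p [ 592.8 -205.4  199.7] yaw 104.2 q6 -0.67 F [-0.5  0.3  0.7] M [0.   0.01 0.01] w 39.9
d tool now [297.7  27.6  69.8] turn [ 0.    -0.001  0.475] | d in target frame [ 277.4 -111.5   69.7]
```

Call:
jog_arm(rows=[{"dx":0,"dy":0,"dz":0,"wx":0,"wy":0,"wz":0.158,"gripper":40},{"dx":0,"dy":0,"dz":0,"wx":0,"wy":0,"wz":0.158,"gripper":40},{"dx":0,"dy":0,"dz":0,"wx":0,"wy":0,"wz":0.159,"gripper":40},{"dx":46,"dy":-18.5,"dz":0,"wx":0,"wy":0,"wz":0,"gripper":40},{"dx":46,"dy":-18.5,"dz":0,"wx":0,"wy":0,"wz":0,"gripper":40},{"dx":46,"dy":-18.5,"dz":0,"wx":0,"wy":0,"wz":0,"gripper":40},{"dx":46,"dy":-18.5,"dz":0,"wx":0,"wy":0,"wz":0,"gripper":40},{"dx":46,"dy":-18.5,"dz":0,"wx":0,"wy":0,"wz":0,"gripper":40},{"dx":46,"dy":-18.5,"dz":0,"wx":0,"wy":0,"wz":0,"gripper":40},{"dx":0,"dy":0,"dz":30,"wx":0,"wy":0,"wz":0,"gripper":40},{"dx":0,"dy":0,"dz":40,"wx":0,"wy":0,"wz":0,"gripper":40},{"dx":0,"dy":0,"dz":0,"wx":0,"wy":0,"wz":0,"gripper":40},{"dx":0,"dy":0,"dz":0,"wx":0,"wy":0,"wz":0,"gripper":40}])

```text
time: 21.1
eef_pos: [0.547, 0.0894, 0.131]
tcp_rot: [2.456, 1.957, 0.003]
wrist_force: [0.3, 0.5, 0.0]
width: 0.0399
finger_force: 0.0
```

```bash
python3 d.py 546.5 90 96 77
```

```text
t 21.1 p [547.   89.4 131. ] yaw 77.1 q6 0.28 F [0.3 0.5 0. ] M [-0.03 -0.02  0.03] w 39.9
d tool now [ 0.5 -0.7 35. ] turn [ 0.002 -0.001  0.002] | d in target frame [ 0.5 -0.6 35. ]
```

Call:
jog_arm(newtons=25, rows=[{"dx":0,"dy":0,"dz":20,"wx":0,"wy":0,"wz":0,"gripper":40},{"dx":0,"dy":0,"dz":15,"wx":0,"wy":0,"wz":0,"gripper":40},{"dx":0,"dy":0,"dz":0,"wx":0,"wy":0,"wz":0,"gripper":25},{"dx":0,"dy":0,"dz":0,"wx":0,"wy":0,"wz":0,"gripper":10},{"dx":0,"dy":0,"dz":0,"wx":0,"wy":0,"wz":0,"gripper":8},{"dx":0,"dy":0,"dz":0,"wx":0,"wy":0,"wz":0,"gripper":8}])

```text
time: 21.85
eef_pos: [0.5469, 0.0887, 0.0949]
tcp_rot: [2.457, 1.956, 0.001]
wrist_force: [-1.2, -0.4, 1.5]
width: 0.0127
finger_force: 24.9
```

```bash
python3 d.py 546.5 90 96 77
```

```text
t 21.85 p [546.9  88.7  94.9] yaw 77.05 q6 0.28 F [-1.2 -0.4  1.5] M [ 0.06  0.17 -0.  ] w 12.7
d tool now [ 1.2 -0.6 -1.1] turn [ 0.001 -0.     0.001] | d in target frame [ 1.2 -0.6 -1.1]
```

Call:
jog_arm(rows=[{"dx":-0.3,"dy":6,"dz":0,"wx":0,"wy":0,"wz":0.1,"gripper":8},{"dx":-0.3,"dy":6,"dz":0,"wx":0,"wy":0,"wz":0.1,"gripper":8},{"dx":-0.3,"dy":6,"dz":0,"wx":0,"wy":0,"wz":0.1,"gripper":8},{"dx":-0.3,"dy":6,"dz":0,"wx":0,"wy":0,"wz":0.1,"gripper":8},{"dx":0,"dy":0,"dz":0,"wx":0,"wy":0,"wz":0,"gripper":8}])

```text
time: 22.48
eef_pos: [0.5681, 0.0786, 0.0948]
tcp_rot: [-2.797, -1.431, 0.001]
wrist_force: [-3.4, -0.8, 4.1]
width: 0.0129
finger_force: 25.2
```

```bash
python3 d.py 568.8 80 96 54.1
```

```text
t 22.48 p [568.1  78.6  94.8] yaw 54.18 q6 0.66 F [-3.4 -0.8  4.1] M [-0.16  0.66 -0.09] w 12.9
d tool now [ 1.6 -0.2 -1.2] turn [-0.     0.001  0.001] | d in target frame [ 1.6 -0.2 -1.2]
```

Call:
jog_arm(rows=[{"dx":0,"dy":6,"dz":0,"wx":0,"wy":0,"wz":0.1,"gripper":8},{"dx":-0.3,"dy":6,"dz":0,"wx":0,"wy":0,"wz":0.1,"gripper":8},{"dx":-0.3,"dy":6,"dz":0,"wx":0,"wy":0,"wz":0.1,"gripper":8},{"dx":-0.3,"dy":6,"dz":0,"wx":0,"wy":0,"wz":0.1,"gripper":8},{"dx":-0.3,"dy":6,"dz":0,"wx":0,"wy":0,"wz":0.1,"gripper":8},{"dx":-0.3,"dy":6,"dz":0,"wx":0,"wy":0,"wz":0.1,"gripper":8},{"dx":0,"dy":0,"dz":0,"wx":0,"wy":0,"wz":0,"gripper":8}])

```text
time: 23.35
eef_pos: [0.588, 0.0506, 0.0948]
tcp_rot: [-3.094, -0.54, 0.006]
wrist_force: [-8.7, -0.6, 7.2]
width: 0.0132
finger_force: 25.4
```

```bash
python3 d.py 589.3 52.6 96 19.7
```

```text
t 23.35 p [588.   50.6  94.8] yaw 19.82 q6 1.21 F [-8.7 -0.6  7.2] M [-0.07  1.3  -0.06] w 13.2
d tool now [ 1.9 -1.4 -1.2] turn [-0.001  0.004  0.002] | d in target frame [ 1.9 -1.4 -1.2]
```

Call:
jog_arm(rows=[{"dx":-1.2,"dy":6,"dz":0,"wx":0,"wy":0,"wz":0.1,"gripper":8},{"dx":-0.5,"dy":6,"dz":0,"wx":0,"wy":0,"wz":0.1,"gripper":8},{"dx":0,"dy":3,"dz":0,"wx":0,"wy":0,"wz":0.05,"gripper":8},{"dx":0,"dy":0,"dz":0,"wx":0,"wy":0,"wz":0,"gripper":8}])

```text
time: 23.85
eef_pos: [0.5907, 0.0367, 0.0948]
tcp_rot: [-3.136, -0.152, 0.004]
wrist_force: [-7.5, 1.8, 6.1]
width: 0.0132
finger_force: 25.3
```

Call:
jog_arm(rows=[{"dx":-0.3,"dy":3,"dz":0,"wx":0,"wy":0,"wz":0.05,"gripper":8},{"dx":0,"dy":0,"dz":0,"wx":0,"wy":0,"wz":0,"gripper":8}])

```text
time: 24.1
eef_pos: [0.5909, 0.0339, 0.0948]
tcp_rot: [-3.139, -0.074, 0.004]
wrist_force: [-6.7, 3.1, 4.9]
width: 0.013
finger_force: 25.3
```

```bash
python3 d.py 592 35.6 96 2.5
```

```text
t 24.1 p [590.9  33.9  94.8] yaw 2.69 q6 1.48 F [-6.7  3.1  4.9] M [ 0.36  0.96 -0.01] w 13.0
d tool now [ 1.2 -1.6 -1.2] turn [-0.002  0.002  0.003] | d in target frame [ 1.2 -1.6 -1.2]
```

Call:
jog_arm(rows=[{"dx":0,"dy":3,"dz":0,"wx":0,"wy":0,"wz":0.05,"gripper":8},{"dx":0,"dy":0,"dz":0,"wx":0,"wy":0,"wz":0,"gripper":8}])

```text
time: 24.35
eef_pos: [0.5909, 0.031, 0.0948]
tcp_rot: [-3.139, 0.005, 0.004]
wrist_force: [-7.2, 2.4, 5.7]
width: 0.013
finger_force: 25.3
```

Call:
jog_arm(rows=[{"dx":0,"dy":2,"dz":0,"wx":0,"wy":0,"wz":0.033,"gripper":8},{"dx":0,"dy":0,"dz":0,"wx":0,"wy":0,"wz":0,"gripper":8}])

```text
time: 24.6
eef_pos: [0.5908, 0.0292, 0.0948]
tcp_rot: [-3.139, 0.056, 0.005]
wrist_force: [-6.9, 3.1, 5.8]
width: 0.0133
finger_force: 25.3
```

Call:
jog_arm(rows=[{"dx":0,"dy":2,"dz":0,"wx":0,"wy":0,"wz":0.033,"gripper":8},{"dx":0,"dy":0,"dz":0,"wx":0,"wy":0,"wz":0,"gripper":8}])

```text
time: 24.85
eef_pos: [0.5907, 0.0273, 0.0948]
tcp_rot: [-3.137, 0.108, 0.005]
wrist_force: [-7.2, 3.5, 5.4]
width: 0.0135
finger_force: 25.3
```

Call:
jog_arm(rows=[{"dx":0,"dy":2,"dz":0,"wx":0,"wy":0,"wz":0.033,"gripper":8},{"dx":0,"dy":0,"dz":0,"wx":0,"wy":0,"wz":0,"gripper":8}])

```text
time: 25.1
eef_pos: [0.5905, 0.0255, 0.0947]
tcp_rot: [-3.135, 0.159, 0.005]
wrist_force: [-6.6, 3.4, 6.6]
width: 0.0129
finger_force: 25.3
```

Call:
jog_arm(rows=[{"dx":0,"dy":2,"dz":0,"wx":0,"wy":0,"wz":0.033,"gripper":8},{"dx":0,"dy":0,"dz":0,"wx":0,"wy":0,"wz":0,"gripper":8}])

```text
time: 25.35
eef_pos: [0.5902, 0.0236, 0.0948]
tcp_rot: [-3.132, 0.211, 0.005]
wrist_force: [-7.4, 4.8, 6.1]
width: 0.0129
finger_force: 25.3
```

Call:
jog_arm(rows=[{"dx":0,"dy":2,"dz":0,"wx":0,"wy":0,"wz":0.033,"gripper":8},{"dx":0,"dy":0,"dz":0,"wx":0,"wy":0,"wz":0,"gripper":8}])

```text
time: 25.6
eef_pos: [0.5899, 0.0217, 0.0948]
tcp_rot: [-3.128, 0.263, 0.006]
wrist_force: [-7.8, 4.4, 5.4]
width: 0.0129
finger_force: 25.4
```

Call:
jog_arm(rows=[{"dx":0,"dy":2,"dz":0,"wx":0,"wy":0,"wz":0.033,"gripper":8},{"dx":0,"dy":0,"dz":0,"wx":0,"wy":0,"wz":0,"gripper":8}])

```text
time: 25.85
eef_pos: [0.5898, 0.0209, 0.0948]
tcp_rot: [-3.121, 0.313, 0.005]
wrist_force: [-6.7, 8.0, 6.2]
width: 0.0127
finger_force: 25.4
```

```bash
python3 d.py 592 35.6 96 -10; python3 - <<'E'
from h import *
t=camera("top");s=camera("side")
cv2.imwrite("pics/t6.png",t);cv2.imwrite("pics/s6.png",s)
a=cv2.resize(t[140:220,295:395],(500,400),interpolation=cv2.INTER_CUBIC); b=cv2.resize(s[180:260,300:380],(300,300),interpolation=cv2.INTER_CUBIC)
cv2.imwrite("pics/c8.png",np.hstack([a,np.vstack([b,np.zeros((100,300,3),np.uint8)])]))
E
```

```text
t 25.85 p [589.8  20.9  94.8] yaw -11.44 q6 1.71 F [-6.7  8.   6.2] M [1.02 0.99 0.15] w 12.7
d tool now [ -0.7 -14.8  -1.2] turn [-0.005  0.004 -0.025] | d in target frame [ -0.4 -14.8  -1.2]
```

View pics/c8.png

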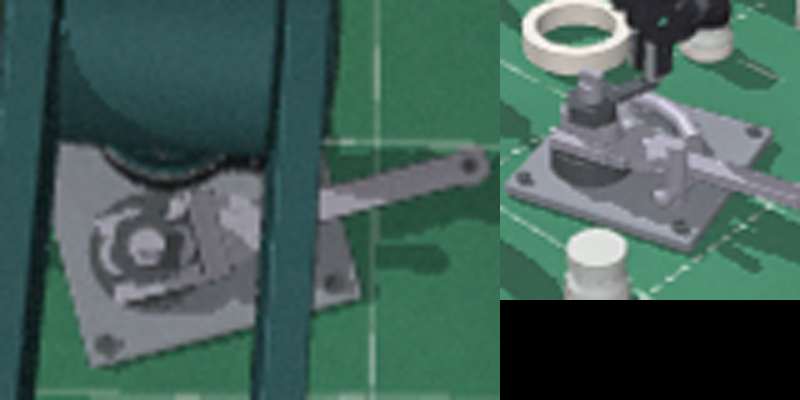

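The spanner is unchanged against the post, and the crank arm is now at side crop (645,90). The pin stalled on the last step, so I press on to confirm the stop.

Call:
jog_arm(newtons=50, rows=[{"dx":0,"dy":2,"dz":0,"wx":0,"wy":0,"wz":0,"gripper":8},{"dx":0,"dy":0,"dz":0,"wx":0,"wy":0,"wz":0,"gripper":8}])

```text
time: 26.2
eef_pos: [0.5897, 0.0206, 0.0948]
tcp_rot: [-3.118, 0.311, 0.004]
wrist_force: [-5.7, 11.5, 5.6]
width: 0.0124
finger_force: 48.7
```

Call:
jog_arm(rows=[{"dx":0,"dy":2.5,"dz":0,"wx":0,"wy":0,"wz":0,"gripper":8},{"dx":0,"dy":0,"dz":0,"wx":0,"wy":0,"wz":0,"gripper":8}])

```text
time: 26.45
eef_pos: [0.5896, 0.0202, 0.0949]
tcp_rot: [-3.114, 0.31, 0.003]
wrist_force: [-3.6, 15.9, 5.2]
width: 0.0121
finger_force: 48.9
```

Call:
jog_arm(rows=[{"dx":0,"dy":2,"dz":0,"wx":0,"wy":0,"wz":0,"gripper":8},{"dx":0,"dy":0,"dz":0,"wx":0,"wy":0,"wz":0,"gripper":8},{"dx":0,"dy":0,"dz":0,"wx":0,"wy":0,"wz":0,"gripper":8}])

```text
time: 26.82
eef_pos: [0.5896, 0.0199, 0.0949]
tcp_rot: [-3.111, 0.308, 0.002]
wrist_force: [-3.7, 19.8, 4.6]
width: 0.0124
finger_force: 49.1
```

Call:
jog_arm(rows=[{"dx":0,"dy":-2.5,"dz":0,"wx":0,"wy":0,"wz":0,"gripper":8},{"dx":0,"dy":-2,"dz":0,"wx":0,"wy":0,"wz":0,"gripper":8},{"dx":0,"dy":0,"dz":0,"wx":0,"wy":0,"wz":0,"gripper":20},{"dx":0,"dy":0,"dz":0,"wx":0,"wy":0,"wz":0,"gripper":40},{"dx":0,"dy":0,"dz":0,"wx":0,"wy":0,"wz":0,"gripper":40},{"dx":0,"dy":0,"dz":-15,"wx":0,"wy":0,"wz":0,"gripper":40},{"dx":0,"dy":0,"dz":-35,"wx":0,"wy":0,"wz":0,"gripper":40},{"dx":0,"dy":0,"dz":-45,"wx":0,"wy":0,"wz":0,"gripper":40},{"dx":0,"dy":0,"dz":-40,"wx":0,"wy":0,"wz":0,"gripper":40},{"dx":0,"dy":50,"dz":0,"wx":0,"wy":0,"wz":0,"gripper":40},{"dx":0,"dy":50,"dz":0,"wx":0,"wy":0,"wz":0,"gripper":40},{"dx":0,"dy":50,"dz":0,"wx":0,"wy":0,"wz":0,"gripper":40},{"dx":0,"dy":50,"dz":0,"wx":0,"wy":0,"wz":0,"gripper":40},{"dx":0,"dy":50,"dz":0,"wx":0,"wy":0,"wz":0,"gripper":40},{"dx":0,"dy":0,"dz":0,"wx":0,"wy":0,"wz":0,"gripper":40},{"dx":0,"dy":0,"dz":0,"wx":0,"wy":0,"wz":0,"gripper":40}])

```text
time: 28.82
eef_pos: [0.5404, -0.2292, 0.2299]
tcp_rot: [-3.125, 0.32, -0.002]
wrist_force: [0.3, -0.1, -0.9]
width: 0.0399
finger_force: 0.0
```

```bash
python3 - <<'E'
from m import *
t=camera("top");s=camera("side")
cv2.imwrite("pics/t7.png",t);cv2.imwrite("pics/s7.png",s)
a=cv2.resize(t[140:220,295:395],(500,400),interpolation=cv2.INTER_CUBIC); b=cv2.resize(s[180:260,300:380],(300,300),interpolation=cv2.INTER_CUBIC)
cv2.imwrite("pics/c9.png",np.hstack([a,np.vstack([b,np.zeros((100,300,3),np.uint8)])]))
S=np.array([532.5,31.9])
im=t;x0,y0=358,168
big=cv2.resize(im[y0:186,x0:395],None,fx=4,fy=4);lab=cv2.cvtColor(big,cv2.COLOR_BGR2LAB).astype(int)
m=((lab[...,1]>118)&(lab[...,0]>135));uv=(np.argwhere(m)[:,::-1]+.5)/4-.5+[x0,y0];P=onz("top",uv,.046)[:,:2]*1e3
v=cv2.fitLine(P.astype(np.float32),cv2.DIST_HUBER,0,.01,.01).ravel();n=np.array([-v[1],v[0]])
post=S+[-17*np.cos(.273)+83*np.sin(.273),-17*np.sin(.273)-83*np.cos(.273)]
print("shank",np.degrees(np.arctan2(v[1],v[0])),"post dist",(post-v[2:])@n,"tip s",(P@v[:2]).max()-S@v[:2],(P@v[:2]).min()-S@v[:2],len(P))
for nm in"ts": print(nm,np.abs(cv2.imread(f"pics/{nm}7.png").astype(int)-cv2.imread(f"pics/{nm}5.png")).max(2).astype(float).mean())
E
```

```text
shank -73.61365 post dist -16.464534719978577 tip s 197.8515988782424 95.37462950780787 3125
t 9.30941015625
s 7.9644296875
```

View pics/c9.png

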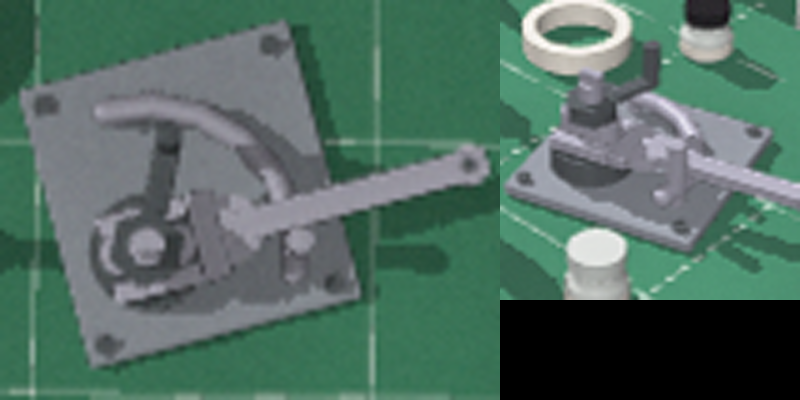

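The shank lies against the post (about 16.5 mm to the post's axis, and 17 mm means touching). It is fully seated, with its free end about 198 mm from the stud's axis. The crank is at its stop, pin at crop (168,130).

```bash
python3 -c "
from cell import job; print(job.close_job())"
```

```text
the job is handed in; nothing more can be done
None
```

The job is handed in: the large spanner is seated on the stud's flats and leaning on the post, and the locknut is tight at its stop. The robot is clear of everything at about 29 s, and I moved nothing else; the pictures I took of the stand area show no disturbance there.

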